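Third hand at the lock jig

TASK

Wind the jig's red wing key clockwise in a few partial turns until it is fully wound, which brings the brass sprung stop forward. Then lay the grey lock case flat on the jig's bed, centred in the painted lane, and ease its flat end squarely against the stop with a steady push of about 10 N, so that the red pointer stands in the green band and never runs to the end of its travel. Keep that push steady for a few seconds while I drive the cover screws, finish while still holding the case there, and leave the other things on the counter where they are.

Things in the scene. Friction and masses are not known exactly. Their poses are not given: they have to be found in the camera images.
- jig: Aluminium jig fixed on the counter; its bed is 10 mm above the counter, 140 mm wide, x = -70 to +185 mm. Origin on the counter under the middle of the bed's lane (black lines at y = -24.5 and +24.5 mm, x = -60 to +70 mm); x axis = pressing direction, towards the stop; z up. Behind the stop it is at most 47 mm high; the key's dark winder case (54 x 50 x 40 mm high) stands at x = 140, y = 78 mm.
- wind_key (a joint): Turn of the red wing key about its upright axis, rad: 0 unwound, grows clockwise seen from above, end stop at 2.8 = fully wound (within 0.3 of it counts). Sprung, held by friction: turning takes 0.14 to 0.2 N m and it stays where it is left. Each rad moves the whole sprung stop 4 mm towards jig -x (11 mm in all).
- wind_key_grip (a point): Centre of the key's red wing, an upright plate 36 long x 9 thick x 28 mm high, 68 mm above the counter, at jig x = 140, y = 78 mm. The long side lies along this point's x axis, which turns with the key (parallel to jig x at key 0), the thickness along y, z up. The winder case's top is 14 mm below the wing. A white dot marks the +x end.
- stop (a joint): Travel of the sprung brass stop, m: 0 free, grows as it is pressed towards jig +x; end of travel 0.030 (keep below 0.028). Spring 600 N/m without preload: 10 N at 0.0167; the green band under the red pointer is 0.0115 to 0.0215 (7 to 13 N).
- stop_face (a point): Middle of the front face of the brass stop plate (50 mm wide, 14 to 46 mm above the counter), 30 mm above the counter; axes as the jig's, the face looks to -x. Unpressed it stands at jig x = 85 mm with the key unwound and 74 mm with it fully wound; the point moves with the stop.
- lockcase_mid (a point): Centre of the loose blue-grey lock case, 80 (x) x 46 (y) x 40 (z) mm, about 0.42 kg, lying upright on the counter, cover plate and brass keyhole disc (3 mm proud) on top, z up. Its +x end is flat and goes against the stop; a brass latch 18 mm wide sticks out 11 mm from the -x end.
- lockcase_end (a point): Middle of the lock case's flat +x end, 40 mm from its centre; axes as the lock case's.
- padlock: Brass padlock with steel shackle, body 50 x 28 mm, 78 mm high; origin at its underside. A bystander: leave it alone.
- oil_bottle: Blue oil bottle with red cap, 42 mm wide, 105 mm high; origin at its underside. A bystander: leave it alone.
- screw_cup: Steel cup, 70 mm wide, 45 mm high; origin at its underside. A bystander: leave it alone.
- screwdriver: Screwdriver with black handle, lying; origin at its underside. A bystander: leave it alone.
- cylinder_lock: Brass lock cylinder with steel rim, 34 mm wide, 38 mm high, standing on end; origin at its underside. A bystander: leave it alone.
- spare_key: Loose key with round red head, 60 mm long, lying; origin at its underside. A bystander: leave it alone.
- gauge_block: Steel gauge block 60 x 30 x 22 mm; origin at its underside. A bystander: leave it alone.
There are look-alikes about, which are no part of the job. Of the things that look like the part that bears lockcase_mid, the middle-sized one is meant.

How it is judged:
By the outcome, as a careful person would: the job done as asked, in the order asked, and still so for the second after the job is handed in, while the arm keeps its last pose, push and grip.
It also fails if it takes over 69 s, if anything falls off the work surface, if the arm or the gripper's body presses on something with over 40 N, if the wrist force passes 120 N, or if a joint passes its speed limit or range.

ROBOT

A 6-joint arm with a two-finger parallel gripper is mounted at the origin on the work surface. World frame = base frame: x ahead of the robot, y to its left, z up, the work surface at z = 0. Lengths are in m, angles in degrees, forces in N, time in s.
With the tool pointing down it reaches from about 0.25 to 0.725 m from the base axis. Payload 9.7 kg.
Tool frame: the origin (TCP) lies where the fingers leave the gripper's body, on its centre line; the fingertips stand 73 mm ahead of it and the grasp point (between the pads) lies 54 mm ahead of it; y points along the fingers, x is the direction in which the jaws open and shut, and the axes are right-handed (so a half turn about y gives the same grasp; the last joint's range is limited). The gripper opens to 85 mm and grips with 20 to 120 N. Pads are 22 mm wide; open, the fingers measure 114 mm over their backs; the gripper's body (76 mm by 85 mm) begins 54 mm behind the grasp point. The pads swing forward as they close: fully open they stand 13 mm farther back than shut.
Start: joints at [-72.594, 4.979, 10.078, 95.1, 0, 90], TCP at [0.165, -0.525, 0.304] pointing down, gripper open.
Joint ranges: [-179.16, 179.16], [-48.56, 103.87], [-65.8, 70.77], [-126.05, 130.52], [-82.76, 87.17], [-180, 180]. Speed limits (degrees/s): [127.2, 127.2, 147.25, 180, 180, 180].

INTERFACE

Orientations are given as [roll, pitch, yaw] about the fixed x, y, z axes, in that order (R = Rz(yaw) Ry(pitch) Rx(roll)).
In Python, from workcell import sensors, imaging, bot, models gives the robot as it stands.
- The arm moves only by the tool arm_command, never from a script. Its argument "rows" is one flat list of numbers, 7 for each row, row after row: the shift along the tool's x, y, z in cm, then the turn, a rotation vector about the tool's x, y, z in degrees, then the gripper's target within -1 to 1 (fully open at 1, half-way at 0, shut at -1). A call has 1 to 12 rows; each row is the pose to reach, as a shift and turn from the pose commanded when the call began, along the tool's axes at that moment; what a row does not reach only later rows make up. A row lasts 1/12 s, in which the tool goes at most 41.7 mm and 7.16 degrees, less where a joint would pass 70% of its speed; a pose out of reach is approached as far as the arm can. A call with a gripper value outside its range is refused whole. The fingers move at their own pace and stop on an object; "force" is the grip in N (left out, the last holds). Time passes only in rows, so rows that repeat a pose let the fingers close. It gives the time, the measured TCP pose, the force and the opening at its end, in the units of the state.
- sensors.get_obs(): the state, without advancing time (a new reading comes with each control period).
- imaging.camera(name): name is "scene" or "top"; returns a dict with "pixels" (480x640x3 uint8, blue, green, red), "z_map" (480x640 float32, m along the optical axis (not along the pixel's ray), 0 where there is no reading), "camera_matrix" (3x3 intrinsics, pixels), "world_from_camera" (4x4, takes a point from camera to world coordinates). Camera axes: x right, y up, looking along -z (the intrinsics and any distortion apply to the point x, -y, -z); pixel columns grow to the right and rows downward; lengths in m; the calibration is good to about 2 mm. A picture is of the moment at which its call begins.
- bot.job_done(): hands the job in, once; it reports no verdict.
Trained networks look in the newest picture that a camera, given by its name, has taken for a name from the list of things; names that differ only in an ending like _2 or _b are one class to them, and where a whole thing is asked for, a point or a joint stands for the part that bears it (a point fixed in the world has none). Each returns a list of dicts, best first, with "conf" (0 to 1); they miss things now and then, are a little off and sometimes report something else, mostly with a low value. They report only what shows in the picture. A call takes as long as a camera call. They do not tell look-alikes from the thing itself.
- models.search_frame(thing, camera): "extent" ([centre column, centre row, width, height] in pixels, round what is visible of it).
- models.spot_point(thing, camera): "location" ([column, row] in pixels: a listed point, or the origin of a listed thing).
The state is a dict: "time": time; "q": joint angles; "qd": joint speeds; "joint_efforts": joint torques, N m; "ee_pos": TCP position; "tcp_rot": TCP orientation; "wrist_force": force on the tool from outside, world axes, zero at the start; "torque": the same for the moment, N m; "opening": finger opening in m.
Only numpy, scipy, OpenCV 4.12 (cv2) and the standard library are available. Lean on these libraries where they do the work, as an engineer would, in place of code of your own. Each camera call takes 0.05 s, during which the arm holds its last target.

## Working session

There is one attempt and no reset: what is moved stays moved. The work goes in short steps, Python scripts to look and compute and a tool call to move; the robot and the scene stay as the last step left them, time stands still between calls to the robot, and variables do not carry over. Pictures are saved under pics/ and viewed, and the job is handed in when it is done.

Besides the shell and the picture viewer there is one more tool, called after "Request:" by a JSON object that holds its "op" and its "data", one argument or row to a line. arm_command: Moves the arm, as the interface text tells. Its arguments: {"type":"object","properties":{"rows":{"type":"array","items":{"type":"number"}},"force":{"type":"number"}},"required":["rows"]}

```bash
mkdir -p pics; ls; python3 - <<'E'
from workcell import sensors, imaging, bot, models
import cv2
print(sensors.get_obs())
for c in ("scene","top"):
    d=imaging.camera(c); cv2.imwrite(f"pics/{c}0.png",d["pixels"]); print(d["camera_matrix"],d["world_from_camera"])
E
```

```text
pics
{'time': 0.0, 'q': array([-7.25925338e+01,  5.00912660e+00,  1.00338133e+01,  9.50994012e+01,
       -2.71208127e-04,  8.99988877e+01]), 'qd': array([-0.00686351,  0.07307418,  0.06255241,  0.00899003, -0.10221567,
       -0.08366817]), 'joint_efforts': array([-1.44079437e-03, -5.20392323e+01,  4.64796066e+01,  1.66853325e-02,
       -6.60694172e-05, -2.81982757e-06]), 'ee_pos': array([ 0.16449802, -0.52467756,  0.3031962 ]), 'tcp_rot': array([-9.00002698e+01,  7.47145063e-02, -7.25914215e+01]), 'wrist_force': array([-0.4688801 , -0.19896786,  0.28577835]), 'torque': array([-0.01605024, -0.02158539, -0.01833503]), 'opening': 0.0855165878322176}
[[585.19005953   0.         329.68539377]
 [  0.         585.19005953 234.70877147]
 [  0.           0.           1.        ]] [[-0.09517468 -0.81748147  0.56803682  1.33433437]
 [ 0.99544178 -0.0746492   0.05935622  0.06735577]
 [-0.00611912  0.57109679  0.82085992  1.23922975]
 [ 0.          0.          0.          1.        ]]
[[446.2391554    0.         325.21639921]
 [  0.         446.2391554  237.14662065]
 [  0.           0.           1.        ]] [[-0.00320975  0.99589538 -0.0904549   0.43569836]
 [-0.99988375 -0.00184793  0.01513499  0.00670622]
 [ 0.01490571  0.09049296  0.99578554  1.06417338]
 [ 0.          0.          0.          1.        ]]
```

View pics/scene0.png

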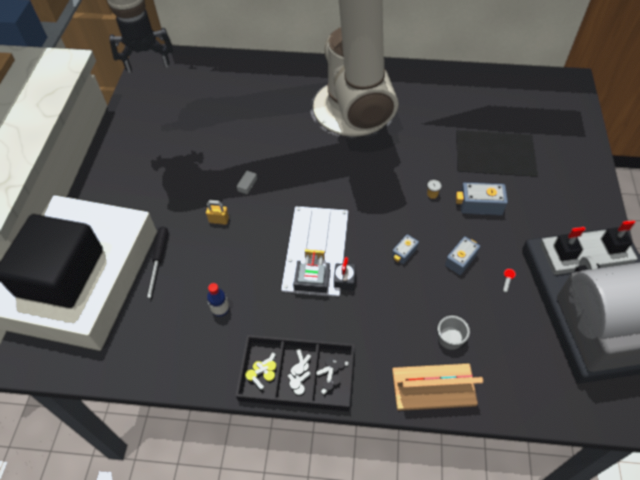

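View pics/top0.png

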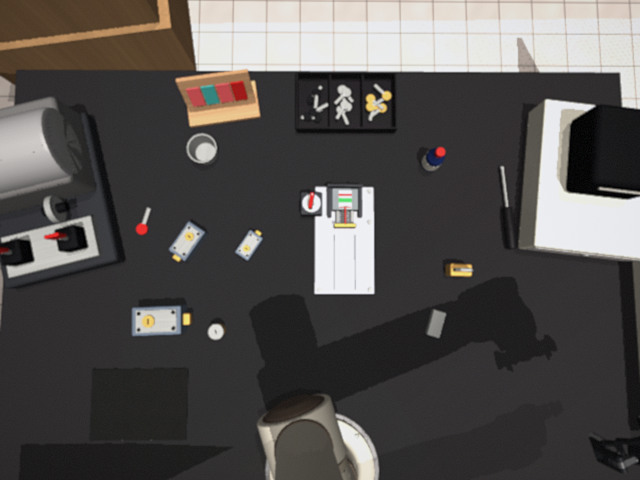

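The top view shows the jig bed at (345,240) with the key at (311,202). There are three lock cases: large at (160,320), middle at (187,241) with its latch at lower left, and small at (250,244). Next I'll measure them.

```bash
cat > h.py <<'E'
import numpy as np, cv2
from workcell import sensors, imaging, bot, models
def w(d,u,v,z=None):
    K=d["camera_matrix"];T=d["world_from_camera"]
    r=np.array([(u-K[0,2])/K[0,0],-(v-K[1,2])/K[1,1],-1.0])
    if z is None:
        p=r*d["z_map"][int(round(v)),int(round(u))]; return T[:3,:3]@p+T[:3,3]
    R=T[:3,:3]@r; return T[:3,3]+R*(z-T[2,3])/R[2]
def cloud(d):
    K=d["camera_matrix"];T=d["world_from_camera"]
    v,u=np.mgrid[0:480,0:640]; z=d["z_map"]
    P=np.stack([(u-K[0,2])/K[0,0]*z,-(v-K[1,2])/K[1,1]*z,-z],-1)
    return P@T[:3,:3].T+T[:3,3]
E
python3 - <<'E'
from h import *
np.set_printoptions(precision=4,suppress=True)
for c in ("scene","top"):
    d=imaging.camera(c); np.savez(f"{c}.npz",**d)
    for n,z in [("lockcase_mid",.02),("lockcase_end",.02),("wind_key_grip",.068),("stop_face",.03),("jig",0)]:
        for r in models.spot_point(n,c)[:5]: print(c,n,round(r["conf"],2),r["location"],w(d,*r["location"],z))
    for n in ("padlock","oil_bottle","screw_cup","cylinder_lock","spare_key","gauge_block","screwdriver"):
        for r in models.spot_point(n,c)[:1]: print(c,n,round(r["conf"],2),r["location"],w(d,*r["location"],0))
d=np.load("top.npz"); P=cloud(d); im=d["pixels"]
# local blobs of height
m=((P[...,2]>.025)&(P[...,2]<.075)).astype(np.uint8)
n,l,s,c=cv2.connectedComponentsWithStats(m)
for i in range(1,n):
    if 60<s[i,4]<4000:
        q=P[l==i]; rr=cv2.minAreaRect(q[:,:2].astype(np.float32)*1000); print(s[i],rr,np.median(q[:,2]),q[:,2].max())
cv2.imwrite("pics/z1.png",cv2.resize(im[170:310,110:390],None,fx=2.8,fy=2.8,interpolation=cv2.INTER_CUBIC))
E
```

```text
scene lockcase_mid 0.9 [400.3, 248.4] [0.516  0.1586 0.02  ]
scene lockcase_mid 0.87 [481.3, 198.4] [0.3376 0.3678 0.02  ]
scene lockcase_mid 0.76 [457.9, 256.3] [0.5265 0.3009 0.02  ]
scene lockcase_end 0.89 [451.5, 265.1] [0.5537 0.2845 0.02  ]
scene lockcase_end 0.89 [501.5, 199.0] [0.3348 0.4208 0.02  ]
scene lockcase_end 0.79 [411.3, 240.6] [0.4899 0.1856 0.02  ]
scene wind_key_grip 0.43 [345.3, 264.3] [0.605  0.0274 0.068 ]
scene stop_face 0.61 [448.8, 338.8] [0.7557 0.2723 0.03  ]
scene stop_face 0.52 [216.2, 218.6] [ 0.4739 -0.3154  0.03  ]
scene stop_face 0.49 [316.5, 250.8] [ 0.5487 -0.0479  0.03  ]
scene jig 0.77 [316.0, 232.7] [ 0.4737 -0.0581  0.    ]
scene padlock 0.79 [217.0, 219.9] [ 0.4565 -0.3219  0.    ]
scene oil_bottle 0.82 [216.9, 307.3] [ 0.7105 -0.2693  0.    ]
scene screw_cup 0.58 [449.4, 337.9] [0.739  0.2788 0.    ]
scene cylinder_lock 0.55 [158.6, 260.7] [ 0.5948 -0.442   0.    ]
scene spare_key 0.72 [506.4, 282.8] [0.5797 0.4199 0.    ]
scene gauge_block 0.58 [246.9, 184.5] [ 0.3302 -0.2647  0.    ]
scene screwdriver 0.96 [155.3, 263.2] [ 0.6028 -0.4483  
[... 2629 characters left out ...]
03228257293765491 0.03797701001153864
[448 264  26  13 253] ((452.3480224609375, -318.93939208984375), (49.45573425292969, 27.681461334228516), 89.05349731445312) 0.04344879547276781 0.07473169994596818
[ 132  305   60   31 1600] ((341.7764892578125, 360.27972412109375), (62.68674850463867, 125.11034393310547), 1.9607319831848145) 0.055906208055201745 0.06333403116999192
[209 324  15  16 184] ((315.2822570800781, 238.30661010742188), (32.8236198425293, 31.848350524902344), 1.4321000576019287) 0.03864249210233428 0.043045370803382
[346 450  13  29 111] ((23.234460830688477, -70.93789672851562), (67.8362045288086, 10.412090301513672), 24.938852310180664) 0.03693689385468213 0.07470570194013582
```

View pics/z1.png

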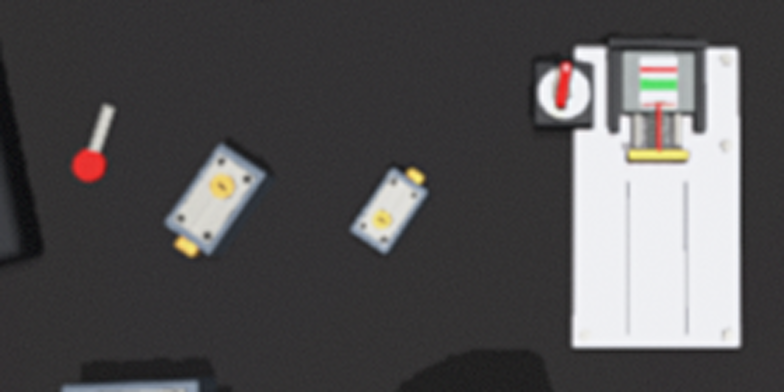

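The middle case measures 91 x 48 mm including its latch and is 41 mm high, so it's the right one. I'll refine the jig and case poses in both cameras.

```bash
cat > m.py <<'E'
from h import *
np.set_printoptions(precision=4,suppress=True)
def rectify(d,z,x0,x1,y0,y1,s=0.0005):
    # world patch at height z: rows = x decreasing, cols = y decreasing
    xs=np.arange(x1,x0,-s); ys=np.arange(y1,y0,-s)
    Y,X=np.meshgrid(ys,xs); T=np.linalg.inv(d["world_from_camera"]); K=d["camera_matrix"]
    P=np.stack([X,Y,np.full_like(X,z)],-1)@T[:3,:3].T+T[:3,3]
    u=K[0,0]*P[...,0]/-P[...,2]+K[0,2]; v=K[1,1]*P[...,1]/P[...,2]+K[1,2]
    return cv2.remap(d["pixels"],u.astype(np.float32),v.astype(np.float32),cv2.INTER_CUBIC)
E
python3 - <<'E'
from m import *
for c in ("scene","top"):
    d=np.load(c+".npz")
    a=rectify(d,.010,.37,.67,-.15,.05)
    cv2.imwrite(f"pics/bed_{c}.png",a)
    g=a.astype(int).min(2)
    # edges of bed at rows of x in .41...53
    for name,rows in (("edges",np.arange(.41,.53,.02)),):
        L=[];R=[];l1=[];l2=[]
        for x in rows:
            row=g[int((.67-x)/.0005)].astype(float); y=.05-np.arange(len(row))*.0005
            th=(row.max()+row.min())/2*1.0; idx=np.where(row>120)[0]; L.append(y[idx[0]]);R.append(y[idx[-1]])
            for s,l in ((.0245,l1),(-.0245,l2)):
                mid=(y[idx[0]]+y[idx[-1]])/2; k=np.where(abs(y-(mid+s))<.006)[0]; wgt=np.clip(np.median(row[k])-row[k],0,None)**2; l.append((wgt*y[k]).sum()/wgt.sum())
        print(c,"L",np.array(L),"R",np.array(R)); print(np.array(l1),np.array(l2))
    B=[]
    for y in np.arange(-.12,.01,.02):
        col=g[:,int((.05-y)/.0005)]; x=.67-np.arange(len(col))*.0005; B.append(x[np.where(col>120)[0][-1]])
    print("bottom",np.array(B))
    # case top
    P=cloud(d)
    for (xx,yy,zz) in ((.52,.309,.040),):
        k=(np.hypot(P[...,0]-xx,P[...,1]-yy)<.06)&(abs(P[...,2]-zz)<.006)
        q=P[k][:,:2].astype(np.float32)*1000; print("case",cv2.minAreaRect(q),k.sum(),np.median(P[k][:,2]))
    cv2.imwrite(f"pics/case_{c}.png",rectify(d,.040,.45,.59,.24,.38,.0004))
    cv2.imwrite(f"pics/key_{c}.png",rectify(d,.082,.56,.66,-.03,.07,.0003))
E
python3 -c "
import cv2,numpy as np
f=lambda n:cv2.resize(cv2.imread('pics/'+n+'.png'),(350,350))
cv2.imwrite('pics/mont.png',np.hstack([np.vstack([f('case_scene'),f('key_scene')])[:600],np.vstack([f('case_top'),f('key_top')])[:600]]))"
```

```text
scene L [0.019  0.0195 0.019  0.019  0.0195 0.019  0.0185] R [-0.1235 -0.1235 -0.1235 -0.1235 -0.1235 -0.1235 -0.1235]
[-0.0275 -0.0281 -0.0283 -0.028  -0.0279 -0.0281 -0.0289] [-0.0776 -0.0772 -0.0769 -0.0768 -0.0769 -0.0769 -0.0763]
bottom [0.399  0.3975 0.3985 0.398  0.3985 0.398  0.398 ]
case ((522.7000732421875, 310.26531982421875), (46.571136474609375, 86.02106475830078), 56.69999694824219) 521 0.04038214543772445
top L [0.018 0.017 0.017 0.017 0.017 0.017 0.017] R [-0.1235 -0.124  -0.124  -0.124  -0.1245 -0.1245 -0.125 ]
[-0.0291 -0.0292 -0.0294 -0.0294 -0.0296 -0.0296 -0.0298] [-0.0785 -0.0788 -0.0789 -0.079  -0.0783 -0.0786 -0.0787]
bottom [0.3975 0.3975 0.398  0.398  0.398  0.398  0.398 ]
case ((520.8402099609375, 309.24658203125), (47.976890563964844, 79.93614959716797), 55.79425048828125) 706 0.041412038251775196
```

View pics/mont.png

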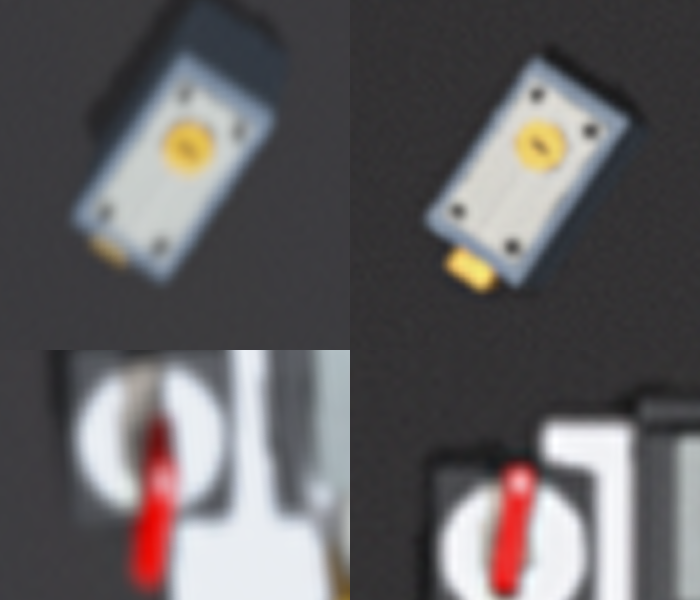

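View pics/bed_scene.png

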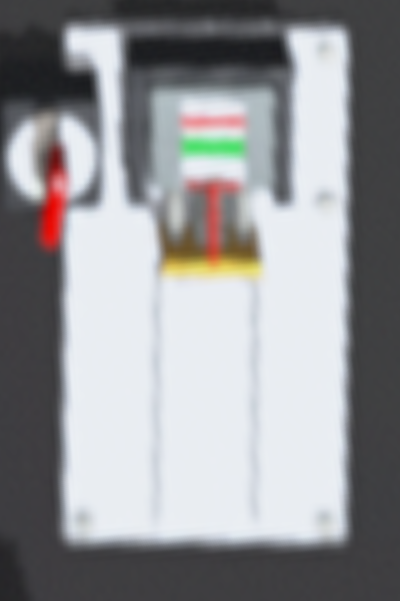

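View pics/bed_top.png

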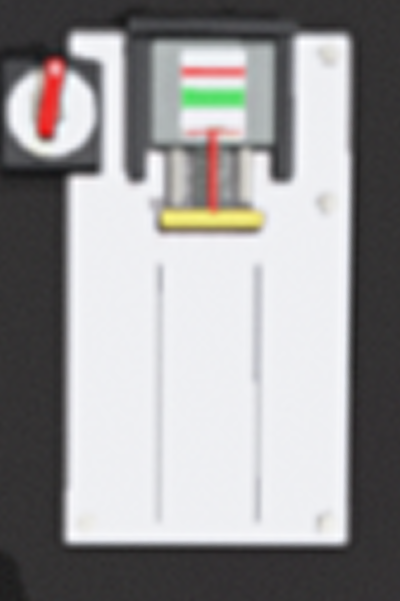

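Measurements from both cameras agree to about 1.5 mm:

| Item | World position | Yaw |
|---|---|---|
| Jig origin | (0.468, -0.053) | about -0.2° |
| Key centre | (0.608, 0.0245) | wing at about -7° |
| Case centre | (0.522, 0.3095) | -34.3° |

Next I'll write a move helper.

```bash
cat > go.py <<'E'
import sys
from h import *
from scipy.spatial.transform import Rotation as Ro
def go(x,y,z,yaw):
    o=sensors.get_obs(); R=Ro.from_euler('xyz',o["tcp_rot"],degrees=True)
    Rt=Ro.from_euler('xyz',[-90,0,yaw],degrees=True)
    d=R.inv().apply(np.array([x,y,z])-o["ee_pos"])*100; r=(R.inv()*Rt).as_rotvec(degrees=True)
    print("t",round(o["time"],2),"pos",o["ee_pos"].round(4),"rot",o["tcp_rot"].round(2),"F",o["wrist_force"].round(1),"T",o["torque"].round(2),"q",o["q"].round(1),"op",round(o["opening"],4))
    print("row",d.round(2),r.round(2), "dist",np.linalg.norm(d).round(2))
if __name__=="__main__": go(*map(float,sys.argv[1:5]))
E
python3 go.py .608 .0245 .2 83
```

```text
t 1.4 pos [ 0.1645 -0.5248  0.3039] rot [-90.    0.  -72.6] F [-0.2 -1.   0. ] T [-0.04 -0.02  0.03] q [-72.6   5.   10.1  95.1  -0.   90. ] op 0.0858
row [-39.15  10.39  58.75] [  -0.  -155.6   -0. ] dist 71.36
```

Request:
{"op": "arm_command", "data": {
  "rows": [-39.15,10.4,58.75,0,-155.6,0,1,-39.15,10.4,58.75,0,-155.6,0,1,-39.15,10.4,58.75,0,-155.6,0,1,-39.15,10.4,58.75,0,-155.6,0,1,-39.15,10.4,58.75,0,-155.6,0,1,-39.15,10.4,58.75,0,-155.6,0,1,-39.15,10.4,58.75,0,-155.6,0,1,-39.15,10.4,58.75,0,-155.6,0,1,-39.15,10.4,58.75,0,-155.6,0,1,-39.15,10.4,58.75,0,-155.6,0,1,-39.15,10.4,58.75,0,-155.6,0,1,-39.15,10.4,58.75,0,-155.6,0,1]
}}

```text
time: 2.4
ee_pos: [0.4762, -0.138, 0.231]
tcp_rot: [-90.0, -0.0, 13.7]
wrist_force: [1.0, -1.2, -1.3]
opening: 0.0852
```

```bash
python3 go.py .608 .0245 .18 83
```

```text
t 2.4 pos [ 0.4762 -0.138   0.231 ] rot [-9.002e+01 -4.000e-02  1.371e+01] F [ 1.  -1.2 -1.3] T [-0.07 -0.04 -0.03] q [-16.2  -3.3  -6.4  86.9  -0.   60.1] op 0.0852
row [16.65  5.11 12.66] [ 4.000e-02 -6.929e+01  2.000e-02] dist 21.53
```

Request:
{"op": "arm_command", "data": {
  "rows": [16.65,5.1,12.65,0,-69.3,0,1,16.65,5.1,12.65,0,-69.3,0,1,16.65,5.1,12.65,0,-69.3,0,1,16.65,5.1,12.65,0,-69.3,0,1,16.65,5.1,12.65,0,-69.3,0,1,16.65,5.1,12.65,0,-69.3,0,1,16.65,5.1,12.65,0,-69.3,0,1,16.65,5.1,12.65,0,-69.3,0,1,16.65,5.1,12.65,0,-69.3,0,1,16.65,5.1,12.65,0,-69.3,0,1,16.65,5.1,12.65,0,-69.3,0,1,16.65,5.1,12.65,0,-69.3,0,1]
}}

```text
time: 3.4
ee_pos: [0.6081, 0.0216, 0.18]
tcp_rot: [-90.0, 0.0, 82.5]
wrist_force: [-0.1, 0.3, -0.4]
opening: 0.0853
```

```bash
python3 go.py .608 .0245 .124 83
```

```text
t 3.4 pos [0.6081 0.0216 0.18  ] rot [-90.     0.    82.48] F [-0.1  0.3 -0.4] T [-0.01 -0.01  0.  ] q [ 2.  12.3  4.6 82.3  0.   9.6] op 0.0853
row [0.28 5.6  0.04] [-0.   -0.52 -0.  ] dist 5.61
```

Request:
{"op": "arm_command", "data": {
  "rows": [0.3,3,0,0,-0.5,0,1,0.3,5.6,0,0,-0.5,0,1,0.3,5.6,0,0,-0.5,0,0,0.3,5.6,0,0,-0.5,0,0]
}}

```text
time: 3.73
ee_pos: [0.6076, 0.0245, 0.1232]
tcp_rot: [-89.8, 0.0, 83.0]
wrist_force: [-1.0, 0.1, 0.6]
opening: 0.064
```

```bash
python3 go.py .608 .0245 .124 83; python3 - <<'E'
from h import *
d=imaging.camera("scene"); cv2.imwrite("pics/s2.png",cv2.resize(d["pixels"][180:320,260:400],(700,600),interpolation=cv2.INTER_CUBIC)[:600])
E
```

```text
t 3.73 pos [0.6076 0.0245 0.1232] rot [-8.984e+01  3.000e-02  8.303e+01] F [-1.   0.1  0.6] T [-0.    0.02 -0.04] q [ 2.3 13.3 -0.5 76.3  0.   9.3] op 0.064
row [ 0.   -0.08 -0.04] [-0.16  0.03 -0.03] dist 0.09
```

View pics/s2.png

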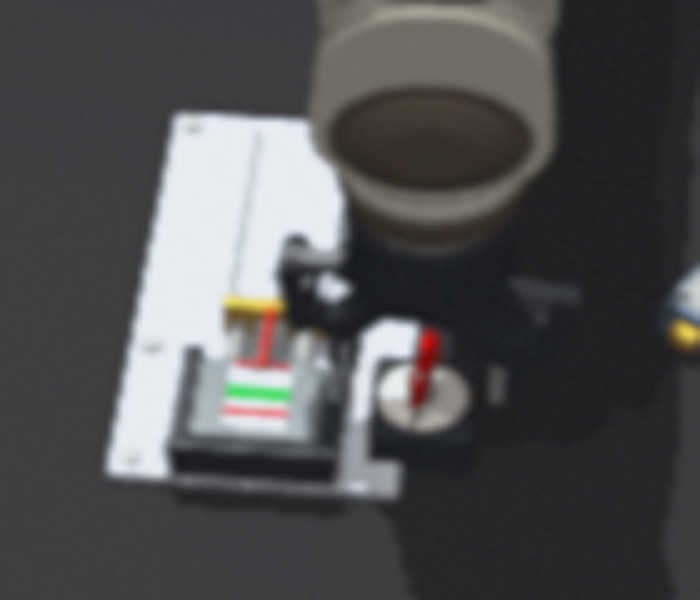

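The open fingers stand either side of the red wing at (425,365). I'll close on it now.

Request:
{"op": "arm_command", "data": {
  "rows": [0,0,0,0,0,0,-1,0,0,0,0,0,0,-1,0,0,0,0,0,0,-1,0,0,0,0,0,0,-1,0,0,0,0,0,0,-1,0,0,0,0,0,0,-1,0,0,0,0,0,0,-1,0,0,0,0,0,0,-1],
  "force": 60
}}

```text
time: 4.45
ee_pos: [0.609, 0.0243, 0.1257]
tcp_rot: [-90.1, 0.0, 83.1]
wrist_force: [-0.7, -2.8, 6.1]
opening: 0.0081
```

Request:
{"op": "arm_command", "data": {
  "rows": [0,0,0,0,5,0,-1,0,0,0,0,10,0,-1,0,0,0,0,16,0,-1,0,0,0,0,22,0,-1,0,0,0,0,28,0,-1,0,0,0,0,34,0,-1,0,0,0,0,40,0,-1,0,0,0,0,46,0,-1,0,0,0,0,52,0,-1,0,0,0,0,56,0,-1,0,0,0,0,60,0,-1,0,0,0,0,60,0,-1]
}}

```text
time: 5.45
ee_pos: [0.6096, 0.0249, 0.1257]
tcp_rot: [-90.0, -0.2, 23.0]
wrist_force: [4.4, 2.6, 6.4]
opening: 0.0082
```

```bash
python3 go.py .608 .0245 .124 23; python3 - <<'E'
from h import *
d=imaging.camera("scene"); cv2.imwrite("pics/s3.png",cv2.resize(d["pixels"][180:320,260:400],(600,600),interpolation=cv2.INTER_CUBIC)[:600])
E
```

```text
t 5.45 pos [0.6096 0.0249 0.1257] rot [-90.04  -0.22  22.98] F [4.4 2.6 6.4] T [ 0.42 -0.96 -0.15] q [ 2.3 13.2 -0.4 76.2  0.  69.4] op 0.0082
row [-0.17  0.17  0.02] [ 0.04 -0.02  0.22] dist 0.24
```

View pics/s3.png

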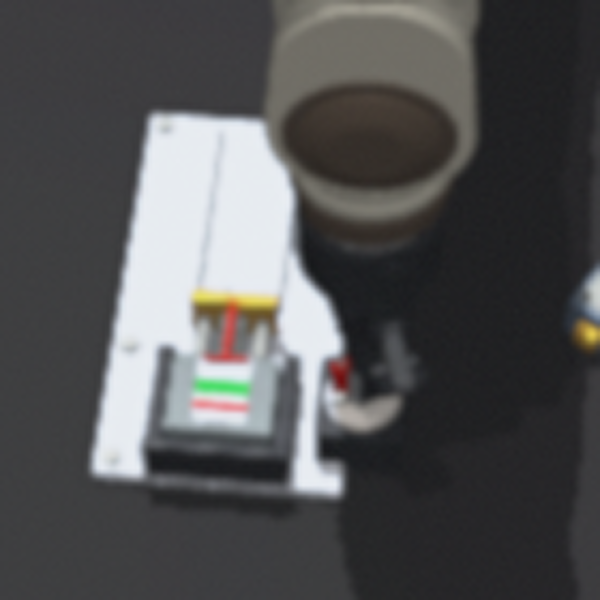

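The wing has turned about 60°, and the yaw moment is -0.15 N m. Now I'll release, swing back and regrip.

Request:
{"op": "arm_command", "data": {
  "rows": [-0.1,0.1,0,0,0,0,0.7,-0.1,0.1,0,0,0,0,0.7,-0.1,0.1,0,0,0,0,0.7,-0.1,0.1,0,0,0,0,0.7,-0.1,0.1,0,0,0,0,0.7,-0.1,0.1,0,0,0,0,0.7,-0.1,0.1,0,0,0,0,0.7]
}}

```text
time: 6.08
ee_pos: [0.6074, 0.0242, 0.1228]
tcp_rot: [-90.0, 0.0, 23.2]
wrist_force: [-0.7, 0.2, 0.3]
opening: 0.0725
```

```bash
python3 go.py .608 .0245 .125 83; python3 - <<'E'
from m import *
d=imaging.camera("scene"); cv2.imwrite("pics/k3.png",rectify(d,.082,.56,.66,-.03,.07,.0002))
E
```

```text
t 6.08 pos [0.6074 0.0242 0.1228] rot [-8.999e+01  2.000e-02  2.316e+01] F [-0.7  0.2  0.3] T [-0.01  0.    0.  ] q [ 2.3 13.2 -0.7 76.1 -0.  69.1] op 0.0725
row [ 0.07 -0.22  0.01] [-2.000e-02 -5.984e+01 -2.000e-02] dist 0.23
```

View pics/k3.png

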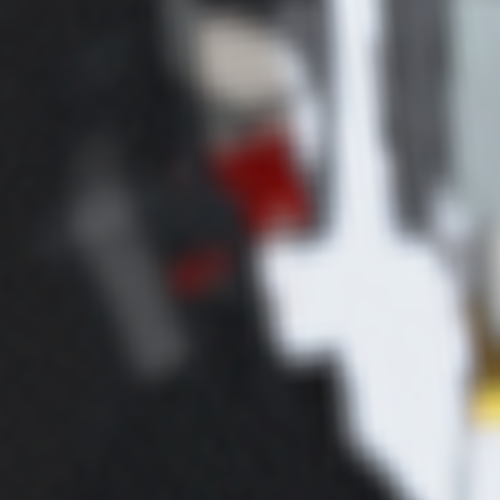

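The key stayed where I left it, at about 67°. The wing at (235,215) still lies along the pads, so I'll regrip at this angle and continue. Wrist range allows this: q6 ends at about 163°.

Request:
{"op": "arm_command", "data": {
  "rows": [0,-0.2,0,0,0,0,-1,0,-0.2,0,0,0,0,-1,0,-0.2,0,0,0,0,-1,0,-0.2,0,0,0,0,-1,0,-0.2,0,0,0,0,-1,0,-0.2,0,0,0,0,-1,0,-0.2,0,0,0,0,-1,0,-0.2,0,0,0,0,-1,0,-0.2,0,0,0,0,-1]
}}

```text
time: 6.88
ee_pos: [0.6094, 0.0249, 0.1259]
tcp_rot: [-90.0, -0.3, 23.2]
wrist_force: [8.8, 4.4, -1.8]
opening: 0.008
```

Request:
{"op": "arm_command", "data": {
  "rows": [0,0,0,0,5,0,-1,0,0,0,0,10,0,-1,0,0,0,0,16,0,-1,0,0,0,0,22,0,-1,0,0,0,0,28,0,-1,0,0,0,0,34,0,-1,0,0,0,0,40,0,-1,0,0,0,0,45,0,-1,0,0,0,0,50,0,-1,0,0,0,0,50,0,-1,0,0,0,0,50,0,-1]
}}

```text
time: 7.8
ee_pos: [0.6102, 0.0249, 0.126]
tcp_rot: [-89.7, -0.3, -26.9]
wrist_force: [14.7, 4.8, -3.2]
opening: 0.0079
```

```bash
python3 go.py .608 .0245 .125 -70
```

```text
t 7.8 pos [0.6102 0.0249 0.126 ] rot [-89.75  -0.3  -26.85] F [14.7  4.8 -3.2] T [ 0.77 -2.69 -0.13] q [ 2.300e+00  1.310e+01 -4.000e-01  7.610e+01  1.000e-01  1.192e+02] op 0.0079
row [-0.17  0.1  -0.13] [-0.35 43.15  0.19] dist 0.24
```

Request:
{"op": "arm_command", "data": {
  "rows": [0.2,0,0.1,0,5,0,-1,0.2,0,0.1,0,10,0,-1,0.2,0,0.1,0,15,0,-1,0.2,0,0.1,0,20,0,-1,0.2,0,0.1,0,25,0,-1,0.2,0,0.1,0,30,0,-1,0.2,0,0.1,0,35,0,-1,0.2,0,0.1,0,38,0,-1,0.2,0,0.1,0,40,0,-1,0.2,0,0.1,0,40,0,-1]
}}

```text
time: 8.63
ee_pos: [0.6111, 0.0244, 0.126]
tcp_rot: [-89.8, -0.1, -67.0]
wrist_force: [6.8, 0.3, 1.6]
opening: 0.008
```

```bash
python3 go.py .608 .0245 .125 -70
```

```text
t 8.63 pos [0.6111 0.0244 0.126 ] rot [-8.979e+01 -7.000e-02 -6.696e+01] F [6.8 0.3 1.6] T [ 0.13 -1.16 -0.01] q [ 2.300e+00  1.340e+01 -1.000e-01  7.630e+01  0.000e+00  1.592e+02] op 0.008
row [-0.13  0.1  -0.28] [-0.21  3.04  0.06] dist 0.33
```

Request:
{"op": "arm_command", "data": {
  "rows": [0,0,0,0,2,0,-1,0,0,0,0,4,0,-1,0,0,0,0,4,0,-1]
}}

```text
time: 8.88
ee_pos: [0.6111, 0.0243, 0.126]
tcp_rot: [-89.8, -0.1, -70.9]
wrist_force: [5.8, -0.4, 1.0]
opening: 0.0079
```

```bash
python3 go.py .608 .0245 .125 -70;  python3 - <<'E'
from m import *
d=imaging.camera("scene"); cv2.imwrite("pics/k4.png",rectify(d,.03,.45,.68,-.15,.06,.0004))
E
```

```text
t 8.88 pos [0.6111 0.0243 0.126 ] rot [-8.979e+01 -6.000e-02 -7.094e+01] F [ 5.8 -0.4  1. ] T [ 0.03 -1.21  0.21] q [ 2.300e+00  1.340e+01 -1.000e-01  7.630e+01 -0.000e+00  1.632e+02] op 0.0079
row [-0.12  0.1  -0.29] [-0.21 -0.94  0.06] dist 0.33
```

View pics/k4.png

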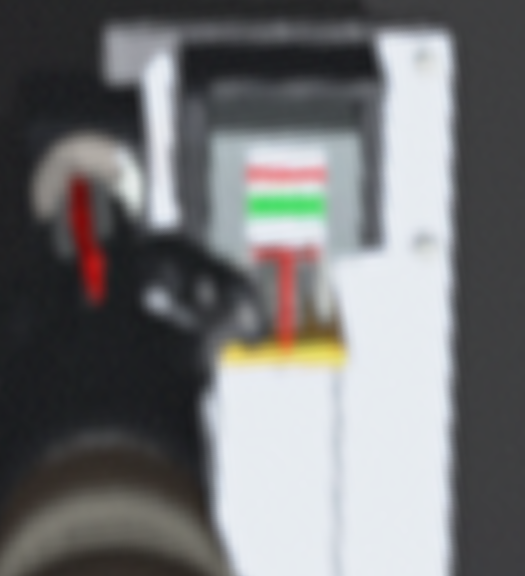

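Request:
{"op": "arm_command", "data": {
  "rows": [0,0,0,0,0,0,0.7,0,0,0,0,0,0,0.7,0,0,0,0,0,0,0.7,0,0,0,0,0,0,0.7,0,0,0,0,0,0,0.7,0,-4,0,0,0,0,0.7,0,-8,0,0,0,0,1,0,-10,0,0,0,0,1,0,-10,0,0,0,0,1]
}}

```text
time: 9.68
ee_pos: [0.6111, 0.0242, 0.2309]
tcp_rot: [-89.6, -0.1, -70.9]
wrist_force: [-0.0, 0.1, 0.3]
opening: 0.0854
```

```bash
python3 go.py .53 .16 .25 0;  python3 - <<'E'
from m import *
d=imaging.camera("scene"); cv2.imwrite("pics/k5.png",np.hstack([rectify(d,.046,.47,.68,-.15,.06,.0005),rectify(d,.082,.56,.66,-.03,.07,.00025)[:400]] if 0 else [rectify(d,.046,.47,.67,-.14,.06,.0005),rectify(d,.082,.56,.66,-.03,.07,.00025)]))
E
```

```text
t 9.68 pos [0.6111 0.0242 0.2309] rot [-89.58  -0.13 -70.85] F [-0.   0.1  0.3] T [-0.02  0.01  0.04] q [  2.3  12.2  10.1  87.4   0.  163.1] op 0.0854
row [-15.48  -1.97  -3.19] [ -0.29 -70.85   0.37] dist 15.93Traceback (most recent call last):
  File "<stdin>", line 2, in <module>
    return _nx.concatenate(arrs, 1, dtype=dtype, casting=casting)
           ~~~~~~~~~~~~~~~^^^^^^^^^^^^^^^^^^^^^^^^^^^^^^^^^^^^^^^
ValueError: all the input array dimensions except for the concatenation axis must match exactly, but along dimension 0, the array at index 0 has size 401 and the array at index 1 has size 400
```

```bash
python3 go.py .522 .3095 .20 55.7
```

```text
t 9.73 pos [0.6106 0.0242 0.2279] rot [-8.974e+01 -8.000e-02 -7.085e+01] F [-0.   0.6 -1.1] T [-0.04 -0.03 -0.02] q [  2.3  12.3   9.9  87.3   0.  163.1] op 0.0851
row [-29.86   2.76   0.97] [-6.0000e-02 -1.2655e+02  3.2000e-01] dist 30.0
```

Request:
{"op": "arm_command", "data": {
  "rows": [-29.9,2.8,1,0,-126.6,0,1,-29.9,2.8,1,0,-126.6,0,1,-29.9,2.8,1,0,-126.6,0,1,-29.9,2.8,1,0,-126.6,0,1,-29.9,2.8,1,0,-126.6,0,1,-29.9,2.8,1,0,-126.6,0,1,-29.9,2.8,1,0,-126.6,0,1,-29.9,2.8,1,0,-126.6,0,1,-29.9,2.8,1,0,-126.6,0,1,-29.9,2.8,1,0,-126.6,0,1,-29.9,2.8,1,0,-126.6,0,1,-29.9,2.8,1,0,-126.6,0,1]
}}

```text
time: 10.73
ee_pos: [0.5205, 0.3099, 0.1952]
tcp_rot: [-90.0, 0.1, 15.5]
wrist_force: [-0.6, -0.7, 0.1]
opening: 0.0855
```

```bash
python3 go.py .522 .3095 .20 55.7;  python3 - <<'E'
from m import *
ims=[]
for c in ("scene","top"):
    d=imaging.camera(c)
    ims.append(np.vstack([cv2.resize(rectify(d,z,x0,x1,y0,y1,.0005),(400,300)) for z,x0,x1,y0,y1 in ((.046,.48,.63,-.15,.05),(.082,.57,.645,-.03,.07))]))
cv2.imwrite("pics/k6.png",np.hstack(ims))
E
```

```text
t 10.73 pos [0.5205 0.3099 0.1952] rot [-90.04   0.14  15.48] F [-0.6 -0.7  0.1] T [-0.03 -0.   -0.01] q [ 30.8  12.    5.9  84.1  -0.  105.3] op 0.0855
row [ 0.13 -0.48 -0.08] [-1.000e-02 -4.022e+01 -1.500e-01] dist 0.5
```

View pics/k6.png

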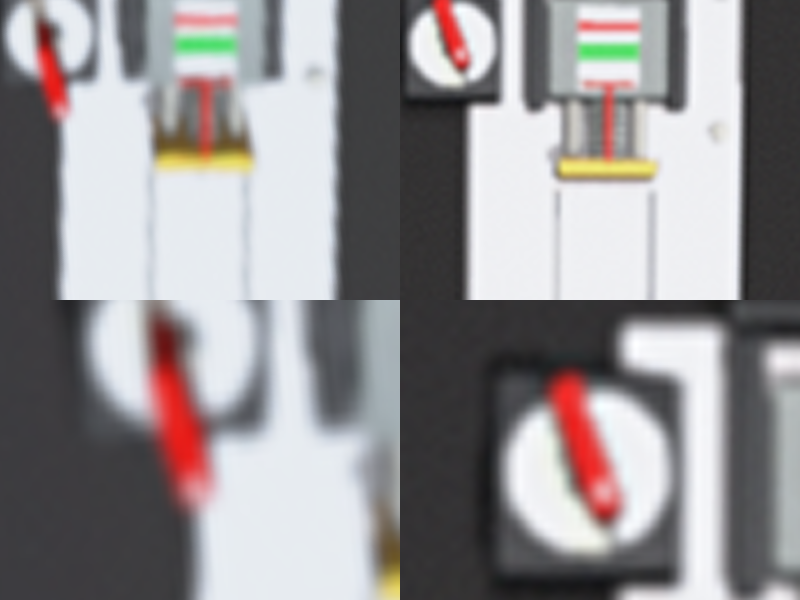

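The key shows at about 163° in the top crop, with the dot at (603,495) pointing to -x. The stop face is at x≈0.542 = jig 74 mm, so it's fully wound. Now the case.

Request:
{"op": "arm_command", "data": {
  "rows": [0.1,-0.5,0,0,-40.2,0,1,0.1,-0.5,0,0,-40.2,0,1,0.1,-0.5,0,0,-40.2,0,1,0.1,-0.5,0,0,-40.2,0,1,0.1,-0.5,0,0,-40.2,0,1,0.1,-0.5,0,0,-40.2,0,1,0.1,-0.5,0,0,-40.2,0,1,0.1,-0.5,0,0,-40.2,0,1]
}}

```text
time: 11.5
ee_pos: [0.5219, 0.31, 0.2013]
tcp_rot: [-90.0, 0.1, 55.0]
wrist_force: [0.9, -0.4, 0.6]
opening: 0.0854
```

```bash
python3 go.py .522 .3095 .08 55.7
```

```text
t 11.5 pos [0.5219 0.31   0.2013] rot [-8.997e+01  6.000e-02  5.496e+01] F [ 0.9 -0.4  0.6] T [-0.   -0.02 -0.01] q [30.7 12.   6.6 84.7  0.  65.8] op 0.0854
row [-0.02 12.13 -0.04] [-0.03 -0.74 -0.06] dist 12.13
```

Request:
{"op": "arm_command", "data": {
  "rows": [0,3.5,0,0,-0.5,0,1,0,7,0,0,-0.5,0,1,0,10,0,0,-0.5,0,1,0,12.1,0,0,-0.5,0,1,0,12.1,0,0,-0.5,0,1,0,12.1,0,0,-0.5,0,1]
}}

```text
time: 12.0
ee_pos: [0.5215, 0.3098, 0.0802]
tcp_rot: [-89.9, 0.1, 55.6]
wrist_force: [0.5, 0.2, 1.4]
opening: 0.085
```

```bash
python3 go.py .522 .3095 .08 55.7
```

```text
t 12.0 pos [0.5215 0.3098 0.0802] rot [-89.94   0.13  55.61] F [0.5 0.2 1.4] T [-0.01 -0.04 -0.05] q [30.7 14.3 -4.2 71.7 -0.  65.1] op 0.085
row [ 0.01  0.02 -0.06] [-0.06 -0.09 -0.13] dist 0.06
```

Request:
{"op": "arm_command", "data": {
  "rows": [0,0,0,0,0,0,-1,0,0,0,0,0,0,-1,0,0,0,0,0,0,-1,0,0,0,0,0,0,-1,0,0,0,0,0,0,-1,0,0,0,0,0,0,-1,0,0,0,0,0,0,-1,0,0,0,0,0,0,-1],
  "force": 60
}}

```text
time: 12.67
ee_pos: [0.5228, 0.3106, 0.083]
tcp_rot: [-90.1, -0.1, 55.8]
wrist_force: [-0.7, -0.0, 6.7]
opening: 0.045
```

```bash
python3 go.py .522 .3095 .08 55.7
```

```text
t 12.67 pos [0.5228 0.3106 0.083 ] rot [-90.07  -0.15  55.77] F [-0.7 -0.   6.7] T [-0.04  0.2  -0.01] q [30.7 14.2 -4.  71.6 -0.  64.9] op 0.045
row [-0.14  0.3   0.  ] [0.07 0.07 0.15] dist 0.33
```

Gripped at a 45 mm opening. Lifting.

Request:
{"op": "arm_command", "data": {
  "rows": [0,-2,0,0,0,0,-1,0,-5,0,0,0,0,-1,0,-8,0,0,0,0,-1,0,-9,0,0,0,0,-1,0,-9,0,0,0,0,-1,0,-9,0,0,0,0,-1]
}}

```text
time: 13.17
ee_pos: [0.5221, 0.3102, 0.1705]
tcp_rot: [-90.0, -0.0, 55.8]
wrist_force: [-0.5, 0.2, -4.4]
opening: 0.045
```

```bash
python3 go.py .475 -.053 .17 89.9; python3 - <<'E'
from h import *
d=imaging.camera("scene"); cv2.imwrite("pics/s7.png",cv2.resize(d["pixels"][150:330,370:550],(600,600),interpolation=cv2.INTER_CUBIC)[:600])
E
```

```text
t 13.17 pos [0.5221 0.3102 0.1705] rot [-9.000e+01 -1.000e-02  5.578e+01] F [-0.5  0.2 -4.4] T [0.05 0.01 0.  ] q [30.7 12.2  3.5 81.2  0.  64.9] op 0.045
row [-32.68   0.04 -16.53] [ 1.000e-02 -3.412e+01  1.000e-02] dist 36.62
```

View pics/s7.png

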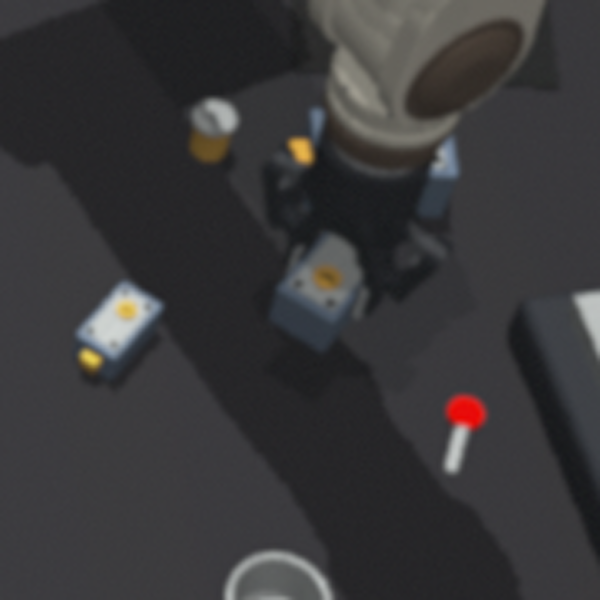

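The case hangs level in the jaws at (320,290). The force reads -4.4 N, which is its weight. Carrying it to the lane.

Request:
{"op": "arm_command", "data": {
  "rows": [-4,0,-2,0,-4,0,-1,-7.5,0,-3.8,0,-8,0,-1,-11,0,-5.6,0,-12,0,-1,-14.5,0,-7.3,0,-16,0,-1,-18,0,-9.1,0,-20,0,-1,-21.5,0,-10.9,0,-24,0,-1,-25,0,-12.7,0,-28,0,-1,-28.5,0,-14.4,0,-31,0,-1,-31.5,0,-16,0,-34.1,0,-1,-32.7,0,-16.5,0,-34.1,0,-1,-32.7,0,-16.5,0,-34.1,0,-1,-32.7,0,-16.5,0,-34.1,0,-1]
}}

```text
time: 14.22
ee_pos: [0.4739, -0.0536, 0.1692]
tcp_rot: [-89.8, -0.0, 89.8]
wrist_force: [-1.1, 0.9, -3.0]
opening: 0.0449
```

```bash
python3 go.py .48 -.053 .11 89.9; python3 - <<'E'
from m import *
ims=[]
for c in ("scene","top"):
    d=imaging.camera(c); np.savez(c+"2.npz",**d)
    cv2.imwrite(f"pics/p_{c}.png",cv2.resize(d["pixels"][170:320,260:420],None,fx=4,fy=4,interpolation=cv2.INTER_CUBIC)[:600])
E
```

```text
t 14.22 pos [ 0.4739 -0.0536  0.1692] rot [-8.985e+01 -3.000e-02  8.976e+01] F [-1.1  0.9 -3. ] T [ 0.05 -0.02  0.06] q [ -6.5  -5.4 -15.2  80.4   0.   -6.2] op 0.0449
row [ 0.06  5.92 -0.62] [-0.15 -0.14  0.03] dist 5.95
```

View pics/p_scene.png

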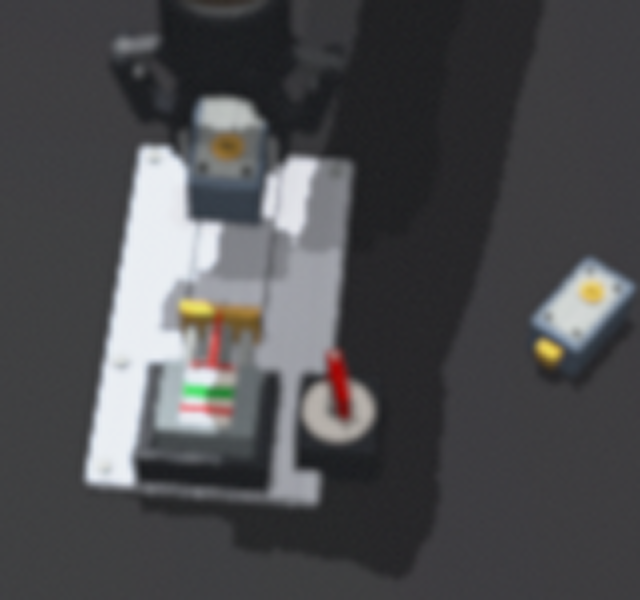

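View pics/p_top.png

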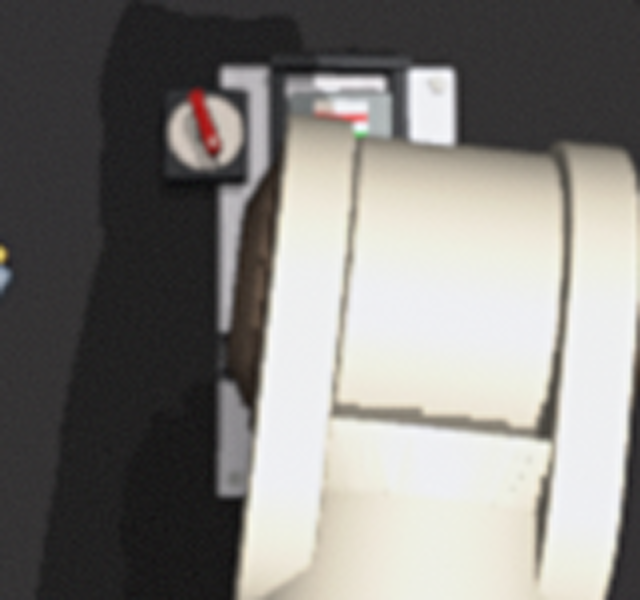

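Request:
{"op": "arm_command", "data": {
  "rows": [0,2,-0.2,0,0,0,-1,0,4,-0.4,0,0,0,-1,0.1,6,-0.6,0,0,0,-1,0.1,7,-0.6,0,0,0,-1,0.1,7.2,-0.6,0,0,0,-1,0.1,7.2,-0.6,0,0,0,-1,0.1,7.2,-0.6,0,0,0,-1]
}}

```text
time: 14.9
ee_pos: [0.4811, -0.0517, 0.0999]
tcp_rot: [-90.0, 0.0, 89.9]
wrist_force: [0.3, 0.4, -3.1]
opening: 0.0448
```

```bash
python3 go.py .48 -.053 .093 89.9; python3 - <<'E'
from m import *
ims=[]
d=imaging.camera("scene"); np.savez("scene3.npz",**d)
cv2.imwrite(f"pics/p3.png",rectify(d,.010,.45,.57,-.12,.02,.0002))
cv2.imwrite(f"pics/p3b.png",rectify(d,.050,.45,.57,-.12,.02,.0002))
E
```

```text
t 14.9 pos [ 0.4811 -0.0517  0.0999] rot [-9.005e+01  1.000e-02  8.993e+01] F [ 0.3  0.4 -3.1] T [-0.01 -0.01  0.  ] q [ -6.1  -3.  -20.6  72.3  -0.   -6.1] op 0.0448
row [-0.13  0.69  0.11] [ 0.05  0.03 -0.01] dist 0.71
```

View pics/p3.png

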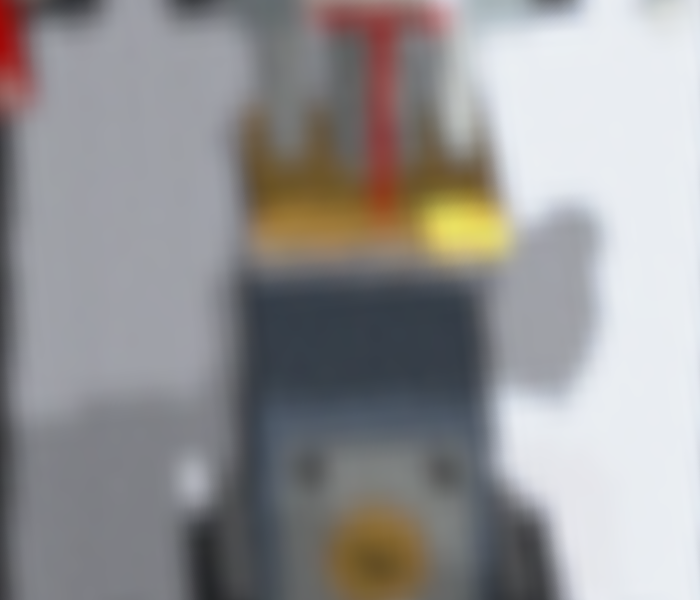

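View pics/p3b.png

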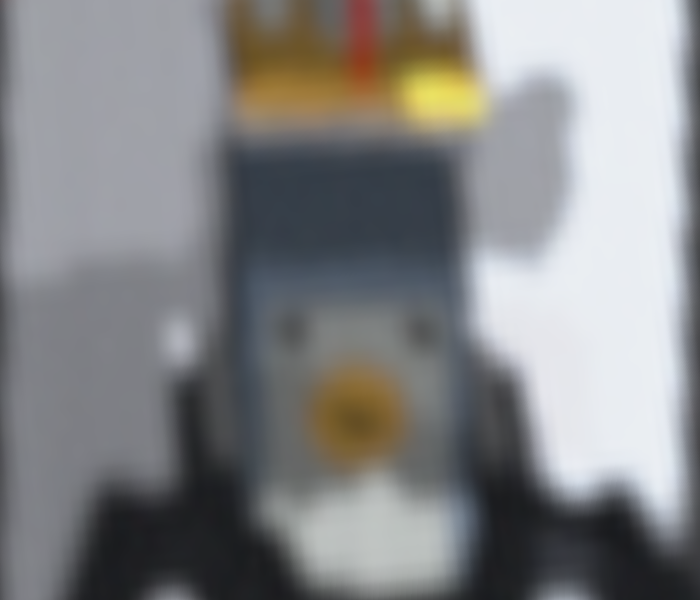

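The case is about 1 mm left of the lane's centre, judging by its bottom edge at (248–478, 285) against a lane centre at col 362. I'll correct that and lower it gently.

Request:
{"op": "arm_command", "data": {
  "rows": [-0.1,0.2,0,0,0,0,-1,-0.1,0.4,0,0,0,0,-1,-0.1,0.5,0,0,0,0,-1,-0.1,0.55,0,0,0,0,-1,-0.1,0.55,0,0,0,0,-1]
}}

```text
time: 15.37
ee_pos: [0.4806, -0.0531, 0.0934]
tcp_rot: [-90.0, -0.0, 89.9]
wrist_force: [0.5, 0.3, -3.1]
opening: 0.045
```

```bash
python3 go.py .48 -.053 .093 89.9
```

```text
t 15.37 pos [ 0.4806 -0.0531  0.0934] rot [-89.99  -0.    89.89] F [ 0.5  0.3 -3.1] T [-0.    0.   -0.07] q [ -6.3  -2.7 -21.1  71.6  -0.   -6.2] op 0.045
row [0.01 0.04 0.06] [-0.01 -0.01  0.  ] dist 0.08
```

Request:
{"op": "arm_command", "data": {
  "rows": [0,0.1,0,0,0,0,-1,0,0.2,0,0,0,0,-1,0,0.2,0,0,0,0,-1]
}}

```text
time: 15.62
ee_pos: [0.4807, -0.0531, 0.093]
tcp_rot: [-90.0, 0.0, 89.9]
wrist_force: [-6.4, -0.8, 11.2]
opening: 0.045
```

```bash
python3 go.py .48 -.053 .093 89.9
```

```text
t 15.62 pos [ 0.4807 -0.0531  0.093 ] rot [-90.04   0.    89.89] F [-6.4 -0.8 11.2] T [0.19 1.23 0.06] q [ -6.3  -2.8 -21.2  71.5   0.   -6.2] op 0.045
row [ 0.01 -0.    0.07] [ 0.04 -0.01 -0.  ] dist 0.08
```

Contact at TCP z 93 mm, as predicted. I'll open briefly so the case settles flat, and look.

Request:
{"op": "arm_command", "data": {
  "rows": [0,-0.1,0,0,0,0,0.4,0,-0.1,0,0,0,0,0.4,0,-0.1,0,0,0,0,0.4,0,-0.1,0,0,0,0,0.4]
}}

```text
time: 15.95
ee_pos: [0.4808, -0.053, 0.0926]
tcp_rot: [-90.0, 0.0, 89.9]
wrist_force: [-0.7, -0.4, 0.1]
opening: 0.0599
```

```bash
python3 go.py .48 -.053 .093 89.9; python3 - <<'E'
from m import *
d=imaging.camera("scene"); np.savez("scene4.npz",**d)
cv2.imwrite(f"pics/p4.png",np.hstack([cv2.resize(rectify(d,z,.47,.57,-.11,.01,.0002),(400,400)) for z in (.010,.050)]))
P=cloud(d); k=(abs(P[...,0]-.485)<.035)&(abs(P[...,1]+.053)<.025)&(P[...,2]>.045)&(P[...,2]<.056)
print(k.sum(),np.median(P[k][:,2]), cv2.minAreaRect(P[k][:,:2].astype(np.float32)*1000))
A=np.c_[P[k][:,:2],np.ones(k.sum())]; print(np.linalg.lstsq(A,P[k][:,2],rcond=None)[0])
E
```

```text
t 15.95 pos [ 0.4808 -0.053   0.0926] rot [-90.02   0.    89.89] F [-0.7 -0.4  0.1] T [ 0.01  0.02 -0.06] q [ -6.3  -2.7 -21.2  71.5  -0.   -6.2] op 0.0599
row [ 0.   -0.04  0.08] [ 0.02 -0.01 -0.  ] dist 0.09
336 0.050828696871357826 ((488.5782165527344, -52.596099853515625), (62.64619445800781, 45.95472717285156), 0.26036086678504944)
[0.0089 0.0095 0.047 ]
```

View pics/p4.png

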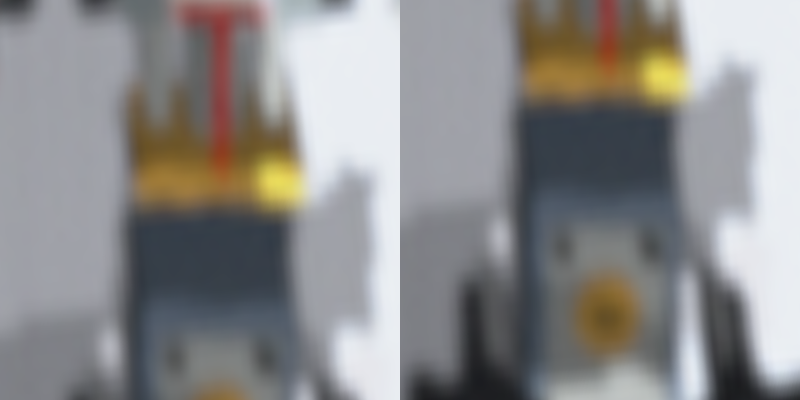

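The case lies flat (top at 50.8 mm), yaw 0.26°, centre y -52.6 against the lane's -52.5 (scene frame). Its front is at x≈0.520. Regripping, then easing it forward.

Request:
{"op": "arm_command", "data": {
  "rows": [0,0,0,0,0,0,-1,0,0,0,0,0,0,-1,0,0,0,0,0,0,-1,0,-0.1,0,0,0,0,-1,0,-0.1,0,0,0,0,-1,0,-0.1,0,0,0,0,-1],
  "force": 50
}}

```text
time: 16.5
ee_pos: [0.4804, -0.053, 0.0931]
tcp_rot: [-90.0, -0.0, 89.9]
wrist_force: [-0.6, -0.4, -3.3]
opening: 0.0451
```

```bash
python3 go.py .498 -.053 .093 89.9
```

```text
t 16.5 pos [ 0.4804 -0.053   0.0931] rot [-8.995e+01 -1.000e-02  8.989e+01] F [-0.6 -0.4 -3.3] T [0.03 0.01 0.02] q [ -6.3  -2.7 -21.2  71.6   0.   -6.2] op 0.0451
row [ 0.    0.01 -1.76] [-0.05 -0.01  0.01] dist 1.76
```

Request:
{"op": "arm_command", "data": {
  "rows": [0,0.05,-0.3,0,0,0,-1,0,0.05,-0.6,0,0,0,-1,0,0.05,-0.9,0,0,0,-1,0,0.05,-1.2,0,0,0,-1,0,0.05,-1.5,0,0,0,-1,0,0.05,-1.7,0,0,0,-1,0,0.05,-1.8,0,0,0,-1,0,0.05,-1.8,0,0,0,-1,0,0.05,-1.8,0,0,0,-1]
}}

```text
time: 17.25
ee_pos: [0.4987, -0.0531, 0.0929]
tcp_rot: [-90.0, -0.0, 89.9]
wrist_force: [1.0, 1.4, -2.5]
opening: 0.0448
```

```bash
python3 go.py .519 -.053 .093 89.9
```

```text
t 17.25 pos [ 0.4987 -0.0531  0.0929] rot [-89.99  -0.    89.89] F [ 1.   1.4 -2.5] T [ 0.03 -0.05 -0.05] q [ -6.1  -0.3 -18.8  71.5  -0.   -6. ] op 0.0448
row [ 0.01 -0.01 -2.03] [-0.01 -0.01  0.  ] dist 2.03
```

Request:
{"op": "arm_command", "data": {
  "rows": [0,0,-0.15,0,0,0,-1,0,0,-0.3,0,0,0,-1,0,0,-0.45,0,0,0,-1,0,0,-0.6,0,0,0,-1,0,0,-0.75,0,0,0,-1,0,0,-0.9,0,0,0,-1,0,0,-1.05,0,0,0,-1,0,0,-1.2,0,0,0,-1,0,0,-1.3,0,0,0,-1,0,0,-1.4,0,0,0,-1,0,0,-1.4,0,0,0,-1,0,0,-1.4,0,0,0,-1]
}}

```text
time: 18.25
ee_pos: [0.5124, -0.0531, 0.0929]
tcp_rot: [-89.9, 0.0, 89.9]
wrist_force: [-6.2, 0.2, 0.5]
opening: 0.045
```

```bash
python3 go.py .519 -.053 .093 89.9; python3 - <<'E'
from m import *
d=imaging.camera("scene"); np.savez("scene5.npz",**d)
cv2.imwrite(f"pics/p5.png",np.hstack([cv2.resize(rectify(d,z,.48,.66,-.15,.03,.0003),(400,400)) for z in (.010,.047)]))
E
```

```text
t 18.25 pos [ 0.5124 -0.0531  0.0929] rot [-89.95   0.    89.89] F [-6.2  0.2  0.5] T [-0.04  0.98 -0.12] q [ -5.9   1.6 -16.9  71.6  -0.   -5.8] op 0.045
row [ 0.01 -0.01 -0.66] [-0.05 -0.01 -0.  ] dist 0.66
```

View pics/p5.png

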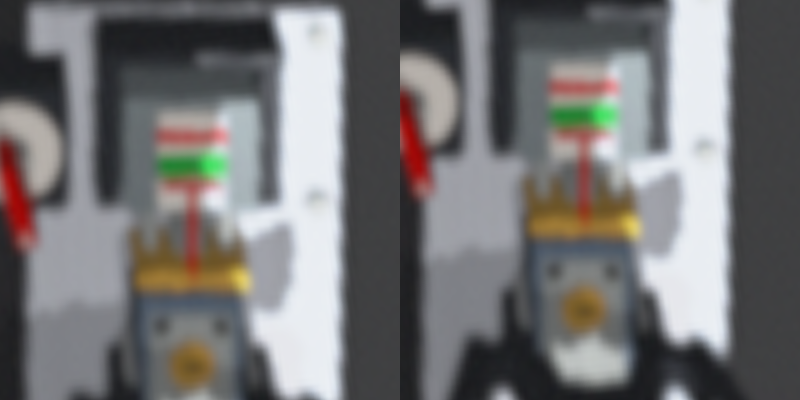

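The pointer tip at (585,130) is just short of the green band. The force is 6.2 N at about 10 mm travel, as expected. Easing in 6.5 mm more.

Request:
{"op": "arm_command", "data": {
  "rows": [0,0,-0.1,0,0,0,-1,0,0,-0.2,0,0,0,-1,0,0,-0.3,0,0,0,-1,0,0,-0.4,0,0,0,-1,0,0,-0.5,0,0,0,-1,0,0,-0.6,0,0,0,-1,0,0,-0.65,0,0,0,-1,0,0,-0.65,0,0,0,-1,0,0,-0.65,0,0,0,-1,0,0,-0.65,0,0,0,-1]
}}

```text
time: 19.13
ee_pos: [0.5183, -0.0531, 0.0928]
tcp_rot: [-89.9, -0.0, 89.9]
wrist_force: [-9.1, -0.2, 1.6]
opening: 0.0454
```

```bash
python3 go.py .519 -.053 .093 89.9; python3 - <<'E'
from m import *
d=imaging.camera("scene"); np.savez("scene5.npz",**d)
cv2.imwrite(f"pics/p6.png",np.hstack([cv2.resize(rectify(d,z,.5,.62,-.11,.01,.0002),(400,400),interpolation=cv2.INTER_CUBIC) for z in (.010,.047)]))
P=cloud(d); k=(abs(P[...,0]-.52)<.045)&(abs(P[...,1]+.053)<.025)&(P[...,2]>.0485)&(P[...,2]<.056)
print(k.sum(),np.median(P[k][:,2]), cv2.minAreaRect(P[k][:,:2].astype(np.float32)*1000))
E
```

```text
t 19.13 pos [ 0.5183 -0.0531  0.0928] rot [-89.87  -0.    89.89] F [-9.1 -0.2  1.6] T [-0.07  1.58 -0.16] q [ -5.8   2.5 -16.   71.7  -0.   -5.7] op 0.0454
row [ 0.01 -0.02 -0.07] [-0.13 -0.01  0.  ] dist 0.07
291 0.05153030055861052 ((529.4445190429688, -53.3131103515625), (49.3121452331543, 64.8526611328125), 87.44872283935547)
```

View pics/p6.png

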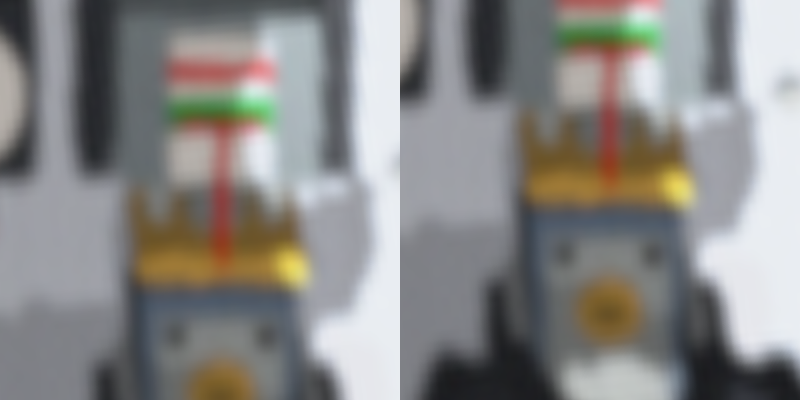

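Request:
{"op": "arm_command", "data": {
  "rows": [0,0,-0.05,0,0,0,-1,0,0,-0.1,0,0,0,-1,0,0,-0.1,0,0,0,-1,0,0,-0.1,0,0,0,-1,0,0,-0.1,0,0,0,-1,0,0,-0.1,0,0,0,-1]
}}

```text
time: 19.68
ee_pos: [0.5192, -0.0531, 0.0928]
tcp_rot: [-89.9, -0.0, 89.9]
wrist_force: [-9.5, -0.2, 3.3]
opening: 0.0451
```

```bash
python3 go.py .519 -.053 .093 89.9; python3 - <<'E'
from m import *
d0=np.load("scene2.npz")
ims=[]
for d in (d0,imaging.camera("scene"),imaging.camera("top")):
    ims.append(cv2.resize(rectify(d,.047,.53,.63,-.085,-.02,.0001),(260,400)))
    p=sensors.get_obs(); print(p["wrist_force"].round(1))
cv2.imwrite("pics/p7.png",np.hstack(ims))
E
```

```text
t 19.68 pos [ 0.5192 -0.0531  0.0928] rot [-89.86  -0.    89.88] F [-9.5 -0.2  3.3] T [-0.05  1.72 -0.11] q [ -5.8   2.6 -15.8  71.7  -0.   -5.7] op 0.0451
row [ 0.01 -0.02  0.02] [-0.14 -0.02  0.  ] dist 0.03
[-8.9  0.4  1.3]
[-8.9  0.4  1.3]
[-8.9  0.4  1.3]
```

View pics/p7.png

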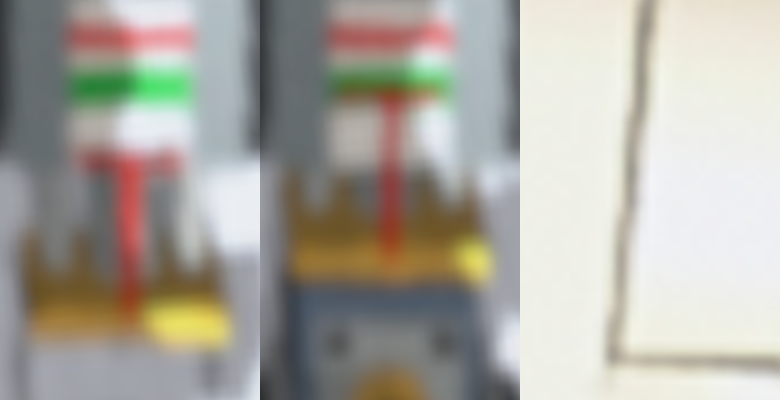

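The pointer bar moved 68 px, or 17 mm, and the brass plate about 16.5 mm. That puts travel near 16.7 mm (10 N), inside the band of 11.5 to 21.5. Holding steady now.

Request:
{"op": "arm_command", "data": {
  "rows": [0,0,0,0,0,0,-1,0,0,0,0,0,0,-1,0,0,0,0,0,0,-1,0,0,0,0,0,0,-1,0,0,0,0,0,0,-1,0,0,0,0,0,0,-1,0,0,0,0,0,0,-1,0,0,0,0,0,0,-1,0,0,0,0,0,0,-1,0,0,0,0,0,0,-1,0,0,0,0,0,0,-1,0,0,0,0,0,0,-1]
}}

```text
time: 20.78
ee_pos: [0.5192, -0.0531, 0.0928]
tcp_rot: [-89.9, -0.0, 89.9]
wrist_force: [-9.4, 0.9, 2.9]
opening: 0.0451
```

Request:
{"op": "arm_command", "data": {
  "rows": [0,0,0,0,0,0,-1,0,0,0,0,0,0,-1,0,0,0,0,0,0,-1,0,0,0,0,0,0,-1,0,0,0,0,0,0,-1,0,0,0,0,0,0,-1,0,0,0,0,0,0,-1,0,0,0,0,0,0,-1,0,0,0,0,0,0,-1,0,0,0,0,0,0,-1,0,0,0,0,0,0,-1,0,0,0,0,0,0,-1]
}}

```text
time: 21.78
ee_pos: [0.5192, -0.0531, 0.0928]
tcp_rot: [-89.9, -0.0, 89.9]
wrist_force: [-8.6, -0.2, 3.2]
opening: 0.0452
```

Request:
{"op": "arm_command", "data": {
  "rows": [0,0,0,0,0,0,-1,0,0,0,0,0,0,-1,0,0,0,0,0,0,-1,0,0,0,0,0,0,-1,0,0,0,0,0,0,-1,0,0,0,0,0,0,-1,0,0,0,0,0,0,-1,0,0,0,0,0,0,-1,0,0,0,0,0,0,-1,0,0,0,0,0,0,-1,0,0,0,0,0,0,-1,0,0,0,0,0,0,-1]
}}

```text
time: 22.78
ee_pos: [0.5193, -0.0531, 0.0929]
tcp_rot: [-89.9, -0.0, 89.9]
wrist_force: [-9.4, -0.3, 2.2]
opening: 0.0453
```

Request:
{"op": "arm_command", "data": {
  "rows": [0,0,0,0,0,0,-1,0,0,0,0,0,0,-1,0,0,0,0,0,0,-1,0,0,0,0,0,0,-1,0,0,0,0,0,0,-1,0,0,0,0,0,0,-1,0,0,0,0,0,0,-1,0,0,0,0,0,0,-1,0,0,0,0,0,0,-1,0,0,0,0,0,0,-1,0,0,0,0,0,0,-1,0,0,0,0,0,0,-1]
}}

```text
time: 23.78
ee_pos: [0.5192, -0.0531, 0.0928]
tcp_rot: [-89.9, -0.0, 89.9]
wrist_force: [-8.7, -0.4, 3.3]
opening: 0.0452
```

Request:
{"op": "arm_command", "data": {
  "rows": [0,0,0,0,0,0,-1,0,0,0,0,0,0,-1,0,0,0,0,0,0,-1,0,0,0,0,0,0,-1,0,0,0,0,0,0,-1,0,0,0,0,0,0,-1,0,0,0,0,0,0,-1,0,0,0,0,0,0,-1,0,0,0,0,0,0,-1,0,0,0,0,0,0,-1,0,0,0,0,0,0,-1,0,0,0,0,0,0,-1]
}}

```text
time: 24.78
ee_pos: [0.5192, -0.0531, 0.0928]
tcp_rot: [-89.9, 0.0, 89.9]
wrist_force: [-8.6, -1.0, 1.9]
opening: 0.0451
```

```bash
python3 go.py .519 -.053 .093 89.9; python3 - <<'E'
from m import *
d=imaging.camera("scene")
a=cv2.resize(rectify(d,.047,.50,.65,-.12,.05,.0003),(560,500)); cv2.imwrite("pics/p8.png",a)
t=imaging.camera("top"); cv2.imwrite("pics/t8.png",t["pixels"])
E
```

```text
t 24.78 pos [ 0.5192 -0.0531  0.0928] rot [-89.86   0.    89.88] F [-8.6 -1.   1.9] T [-0.06  1.71 -0.15] q [ -5.8   2.6 -15.8  71.7  -0.   -5.7] op 0.0451
row [ 0.01 -0.02  0.02] [-0.14 -0.02 -0.  ] dist 0.03
```

View pics/p8.png

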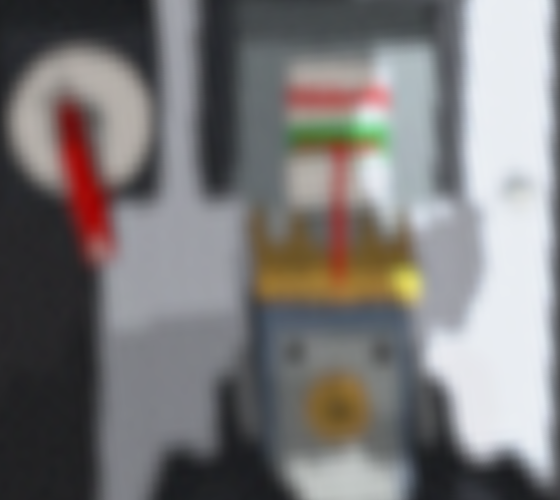

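View pics/t8.png

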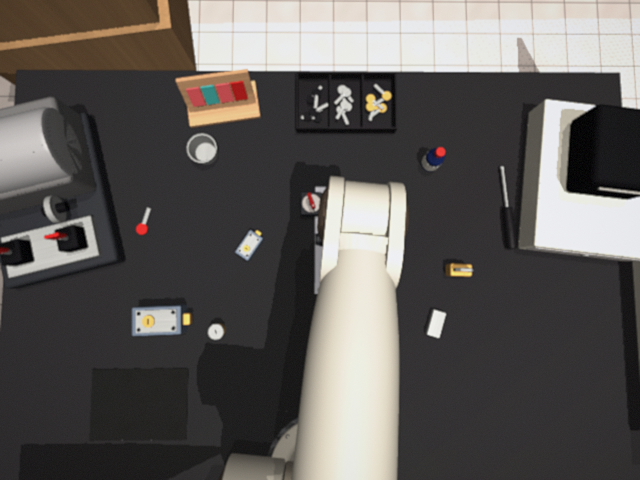

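The hold is steady at about 9 N and the bystanders are unmoved. I'll nudge 1 mm further to sit closer to 10 N and mid-band, then hold again.

Request:
{"op": "arm_command", "data": {
  "rows": [0,0,-0.03,0,0,0,-1,0,0,-0.06,0,0,0,-1,0,0,-0.1,0,0,0,-1,0,0,-0.1,0,0,0,-1,0,0,-0.1,0,0,0,-1,0,0,-0.1,0,0,0,-1,0,0,-0.1,0,0,0,-1,0,0,-0.1,0,0,0,-1,0,0,-0.1,0,0,0,-1,0,0,-0.1,0,0,0,-1,0,0,-0.1,0,0,0,-1,0,0,-0.1,0,0,0,-1]
}}

```text
time: 25.88
ee_pos: [0.5201, -0.0531, 0.0928]
tcp_rot: [-89.9, 0.0, 89.9]
wrist_force: [-9.7, 0.1, 2.8]
opening: 0.0453
```

Request:
{"op": "arm_command", "data": {
  "rows": [0,0,0,0,0,0,-1,0,0,0,0,0,0,-1,0,0,0,0,0,0,-1,0,0,0,0,0,0,-1,0,0,0,0,0,0,-1,0,0,0,0,0,0,-1,0,0,0,0,0,0,-1,0,0,0,0,0,0,-1,0,0,0,0,0,0,-1,0,0,0,0,0,0,-1,0,0,0,0,0,0,-1,0,0,0,0,0,0,-1]
}}

```text
time: 26.88
ee_pos: [0.5202, -0.0531, 0.0928]
tcp_rot: [-89.9, -0.0, 89.9]
wrist_force: [-10.5, -1.2, 2.0]
opening: 0.0453
```

Request:
{"op": "arm_command", "data": {
  "rows": [0,0,0,0,0,0,-1,0,0,0,0,0,0,-1,0,0,0,0,0,0,-1,0,0,0,0,0,0,-1,0,0,0,0,0,0,-1,0,0,0,0,0,0,-1,0,0,0,0,0,0,-1,0,0,0,0,0,0,-1,0,0,0,0,0,0,-1,0,0,0,0,0,0,-1,0,0,0,0,0,0,-1,0,0,0,0,0,0,-1]
}}

```text
time: 27.88
ee_pos: [0.5202, -0.0531, 0.0928]
tcp_rot: [-89.9, -0.0, 89.9]
wrist_force: [-9.9, 0.7, 2.1]
opening: 0.0452
```

Request:
{"op": "arm_command", "data": {
  "rows": [0,0,0,0,0,0,-1,0,0,0,0,0,0,-1,0,0,0,0,0,0,-1,0,0,0,0,0,0,-1,0,0,0,0,0,0,-1,0,0,0,0,0,0,-1,0,0,0,0,0,0,-1,0,0,0,0,0,0,-1,0,0,0,0,0,0,-1,0,0,0,0,0,0,-1,0,0,0,0,0,0,-1,0,0,0,0,0,0,-1]
}}

```text
time: 28.88
ee_pos: [0.5202, -0.0531, 0.0928]
tcp_rot: [-89.9, -0.0, 89.9]
wrist_force: [-10.7, -0.8, 2.3]
opening: 0.0453
```

Request:
{"op": "arm_command", "data": {
  "rows": [0,0,0,0,0,0,-1,0,0,0,0,0,0,-1,0,0,0,0,0,0,-1,0,0,0,0,0,0,-1,0,0,0,0,0,0,-1,0,0,0,0,0,0,-1,0,0,0,0,0,0,-1,0,0,0,0,0,0,-1,0,0,0,0,0,0,-1,0,0,0,0,0,0,-1,0,0,0,0,0,0,-1,0,0,0,0,0,0,-1]
}}

```text
time: 29.88
ee_pos: [0.5202, -0.0531, 0.0928]
tcp_rot: [-89.9, -0.0, 89.9]
wrist_force: [-9.9, -0.7, 2.5]
opening: 0.0452
```

```bash
python3 go.py .519 -.053 .093 89.9; python3 - <<'E'
from workcell import bot
print(bot.job_done())
E
```

```text
t 29.88 pos [ 0.5202 -0.0531  0.0928] rot [-89.85  -0.    89.88] F [-9.9 -0.7  2.5] T [-0.07  1.8  -0.13] q [ -5.8   2.8 -15.7  71.7  -0.   -5.7] op 0.0452
row [ 0.01 -0.02  0.12] [-0.15 -0.02  0.  ] dist 0.12
the job is handed in; nothing more can be done
None
```

The key is fully wound, and the middle-sized lock case is held flat against the stop with a steady push of about 10 N. I handed the job in at 29.9 s with the arm still holding it.

- **Key:** I wound it clockwise in three partial turns, with one regrip. It ended at about 163° (2.8 rad), and the stop face came forward to jig x ≈ 74 mm.
- **Case placement:** With the jaws open for a moment, the case lay flat on the bed. It was within about 0.5 mm of the lane centre and turned about 0.3°. I then regripped it and eased it against the stop.
- **Push:** The wrist force read 9.7–10.7 N over the last 4 s. I had first held it for 5 s at about 9 N, then moved in 1 mm.
- **Stop travel:** This should be about 17 mm, well inside the 11.5–21.5 mm band and far from the end of travel.
- **Bystanders:** They looked unmoved in the last top view, taken just before the 1 mm nudge.

**Checks that disagreed:** In the slanting scene view, the pointer seemed to sit at the lower edge of the green band. I put that down to the viewing angle, because the measured shift (about 17 mm) and the force both put it near mid-band. The two cameras also differed by about 1.5 mm on the lane's sideways position. I used the scene camera, which agreed with the arm's own reading.

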